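# Twist-lock a fresh water filter cartridge into the drinks-corner filter base

### The arm

A 6-joint arm with a two-finger parallel gripper is mounted at the origin on the work surface. World frame = base frame: x ahead of the robot, y to its left, z up, the work surface at z = 0. Lengths are in mm, angles in rad, forces in N, time in s.
With the tool pointing down it reaches from about 350 to 925 mm from the base axis. Payload 6.4 kg.
Tool frame: the origin (TCP) lies on the centre line of the jaws, within the pads' length; the fingertips stand 14 mm ahead of it and the grasp point (between the pads) lies 5 mm behind it (bot.tip_reach is the distance from the TCP to the fingertips, in mm); z points along the fingers, y is the line along which they close (so a half turn about z gives the same grasp; the last joint's range is limited). The gripper opens to 94 mm and grips with 3 to 60 N. Pads are 16 mm wide; open, the fingers measure 119 mm over their backs; the gripper's body (75 mm by 177 mm) begins 78 mm behind the grasp point.
Start: joints at [-1.383, 0.245, 1.558, -0, 1.339, -0.174], TCP at [230.078, -607.929, 219.455] pointing down, gripper open.
Joint ranges: [-3.13, 3.13], [-1.02, 2.26], [0.13, 2.54], [-0.95, 4.09], [0.21, 2.88], [-2.74, 2.74]. Speed limits (rad/s): [2.57, 2.57, 3.14, 3.14, 3.14, 3.14].

### API

Orientations are given as a unit quaternion [w, x, y, z].
In Python, from station import sensors, eyes, ticket, bot gives the robot as it stands. The module is installed in compiled form; this text tells all that it offers.
- The arm moves only by the tool move_arm, never from a script. Its arguments are lists of equal length, an entry for each row: "delta_pos": the shift along the tool's x, y, z normalised to -1 to 1, where 1 is 10 cm, a list of three; "turn": the turn about the tool's z normalised to -1 to 1, where 1 is 2 rad. In form: {"delta_pos": [[tx, ty, tz], ...], "turn": [turn, ...]}. A call has 1 to 20 rows; each row is the pose to reach, as a shift and turn from the pose commanded when the call began, along the tool's axes at that moment; what a row does not reach only later rows make up. A row lasts 1/8 s, in which the tool goes at most 62.5 mm and 10.7 degrees, less where a joint would pass 70% of its speed; a pose out of reach is approached as far as the arm can. A call with a number of a shift or a turn outside -1 to 1 is refused whole. A call with a gripper value outside its range is refused whole. "claw" is the gripper's target within -1 to 1 (fully open at 1, half-way at 0, shut at -1), set as the call begins (left out, the last holds). The fingers move at their own pace and stop on an object; "grip_force" is the grip in N (left out, the last holds). Time passes only in rows, so rows that repeat a pose let the fingers close. It gives the time, the measured TCP pose, the force, the opening and the grip force at its end, in the units of the state.
- sensors.get_obs(): the state, without advancing time (a new reading comes with each control period).
- eyes.grab_frame(name): name is "side" or "top"; returns the picture (384x512x3 uint8, red, green, blue); there is no depth.
- eyes.camera_model(name): a dict with "K" (3x3 intrinsics, pixels), "k1" (the pictures are not rectified: a ray, as slopes to the right and down, at radius r is drawn at 1 + k1 r^2 times it, then the intrinsics apply), "eye" and "attitude" of the camera in the world. Camera axes: x right, y up, looking along -z (the intrinsics and any distortion apply to the point x, -y, -z); pixel columns grow to the right and rows downward; lengths in mm; the calibration is good to about 2 mm. A picture is of the moment at which its call begins. camera_model takes no time and is no camera call.
- ticket.hand_in(): hands the job in; it is judged then, once.
The state is a dict: "clock": time; "q": joint angles; "qd": joint speeds; "tau": joint torques, N m; "position": TCP position; "orientation": TCP orientation; "wrist_force": force on the tool from outside, world axes, zero at the start; "moment": the same for the moment, N m; "finger_gap": finger opening in mm; "gripper_force": force on a finger pad.
Only numpy, scipy, OpenCV 4.12 (cv2) and the standard library are available. Lean on these libraries where they do the work, as an engineer would, in place of code of your own. Each camera call takes 0.05 s, during which the arm holds its last target. There are 200 camera calls.

### The job

Fit the fresh blue-gripped filter cartridge into the filter base: drop its lugs into the collar's slots, push it in gently against the spring, twist it clockwise as far as it goes and let it rise into its locking notches, then let go. The collar may sit turned in its housing, so feel for the slots and never force it. Leave the old brown cartridge and everything else where it stands.

Things in the scene. Friction and masses are not known exactly. Their poses are not given: they have to be found in the camera images.
- cartridge: Fresh cartridge, standing upright on the wooden board: white round stem 38 mm in diameter and 50 mm tall, blue lugs and blue grip bar. Origin: centre of the underside, z up, x along lugs and bar; a half turn about z makes no difference. 0.12 to 0.24 kg.
- grip (a point): Middle of the fresh cartridge's blue grip bar, 65 mm above its underside. The bar is 40 mm long (along the cartridge's x), 14 mm thick (along y), and reaches from 50 to 80 mm above the underside.
- lugs (a point): Point on the fresh cartridge's axis at mid height of its two blue lugs, 15 mm above the underside. The lugs stick out on opposite sides along x: 8 mm wide, 6 mm high (12 to 18 mm above the underside), tips 27 mm from the axis.
- filter_base: Fixed white housing 190 x 150 x 50 mm with a round grey bayonet collar, 92 mm across, in the middle of its top. Origin: centre of the underside, z up. The collar's bore, 41 mm across, is on this z axis. The collar is stiff (does not turn under 6 N m) but may sit turned in the housing, and is not tracked itself.
- collar_top (a point): Centre of the collar's flat top, 58 mm over the base's origin. Two opposite slots 10 mm wide, white bars beside them, reach 28.7 mm from the axis; they lie along the base's x axis only to within 0.5 rad either way. Green dots mark the notches, 45 degrees clockwise of the slots seen from above. Lugs resting on the top put the cartridge's underside 46 mm over the base's origin.
- lip (a point): Point on the bore's axis, 12 mm below the collar's top, at the underside of the lip between slot and notch: the lugs' tops must be below it (cartridge underside under 28 mm over the base's origin, best 25) to turn. They turn clockwise only, and meet a dead stop at the notch.
- spring_plate (a point): Centre of the top of the orange spring plate in the bore when free, 40 mm over the base's origin (the point does not move with it). 36 mm across. It pushes up with 4 N at first and 0.7 N more per mm (about 14.5 N at 15 mm) and stops dead after 18 mm. It holds an unlocked cartridge up.
- locked_height (a point): Point on the bore's axis, 33 mm over the base's origin, where the underside of a locked cartridge comes to rest: let up at the stop, it rises about 8 mm into the notches, whose roof is 5 mm above the lip, and the spring keeps it there.
- board: Fixed wooden board 300 (x) x 340 (y) x 20 mm on which both cartridges stand. Origin: centre of the underside.
- old_cartridge: Used cartridge, to be left alone: same shape as the fresh one but with a tan stem and brown grip bar and lugs, standing on the board. Origin: centre of the underside.
- mug: White mug, 82 mm across, 90 mm tall, loose. Origin: centre of the underside.
- jar: Closed amber jar, 70 mm across, 120 mm tall, loose. Origin: centre of the underside.
- sweetener: Closed green jar with a white cap, 56 mm across, 100 mm tall, loose. Origin: centre of the underside.
- spoon: Metal spoon lying on the counter along its x axis, loose. Origin: underside near its middle.
There are look-alikes about, which are no part of the job. Leave any purple or red look-alike of the cartridge alone.

How it is judged (in metres and radians):
On the way, in this order (a step that is already met when the one before it is completed fails the run):
1. the fresh cartridge is lifted and carried over the filter base (z of cartridge in the frame of filter_base above 0.05 m and horizontal distance between cartridge and filter_base below 0.05 m and contact force between cartridge and board below 0.1 N), for 0.2 s.
2. the cartridge is pushed in against the spring, lugs below the collar's lip (z of cartridge in the frame of filter_base below 0.0285 m and horizontal distance between cartridge and filter_base below 0.004 m), for 0.1 s.
At the end, for the whole second after the job is handed in: The fresh cartridge is released, at rest and locked in the notches: underside 30.5 to 35.5 mm above the base's origin, within 4 mm of the bore's axis, upright within 0.08 rad, its lugs 0.2 to 1.4 rad round from the base's x axis (z of cartridge in the frame of filter_base between 0.0305 and 0.0355 m and horizontal distance between cartridge and filter_base below 0.004 m and angle between cartridge's own z axis and vertical below 0.08 rad and angle between the x axis of cartridge and the x axis of filter_base, either way round between 0.2 and 1.4 rad and linear speed of cartridge below 0.01 m/s); the robot touches nothing.
It fails at once if the cartridge is forced against the filter base with more than 45 N (contact force between cartridge and filter_base above 45 N).
It fails at once if another thing on the counter (old cartridge, mug, jars, spoon) is moved by more than 15 mm (distance of any of old_cartridge, mug, jar, sweetener, spoon from where it was at the start of the episode above 0.015 m).
It also fails if it takes over 72 s, if anything falls off the work surface, if the arm or the gripper's body presses on something with over 40 N, if the wrist force passes 120 N, or if a joint passes its speed limit or range.

## Working session

There is one attempt and no reset: what is moved stays moved. The work goes in short steps, Python scripts to look and compute and a tool call to move; the robot and the scene stay as the last step left them, time stands still between calls to the robot, and variables do not carry over. Pictures are saved under pics/ and viewed, at most 12 in all, crops included, and the job is handed in when it is done.

Besides the shell and the picture viewer there is one more tool, called after ">>>" as name(argument=value, ...) on one line, values as JSON. move_arm: Moves the arm, as the interface text tells. Its arguments: {"type":"object","properties":{"delta_pos":{"type":"array","items":{"type":"array","items":{"type":"number","minimum":-1,"maximum":1}}},"turn":{"type":"array","items":{"type":"number","minimum":-1,"maximum":1}},"claw":{"type":"number"},"grip_force":{"type":"number"}},"required":["delta_pos","turn"]}

```bash
mkdir -p pics
cat > h.py <<'E'
import numpy as np, cv2
from scipy.spatial.transform import Rotation as R
from station import sensors, eyes, ticket, bot
def Rq(q): return R.from_quat([q[1],q[2],q[3],q[0]]).as_matrix()
def att(m):
    a=np.array(m["attitude"],float)
    return a if a.shape==(3,3) else Rq(a)
def ray(name,uv):
    m=eyes.camera_model(name);K=np.array(m["K"],float);k=m["k1"]
    d=cv2.undistortPoints(np.array([[uv]],float),K,np.array([k,0,0,0],float)).ravel()
    return np.array(m["eye"],float), att(m)@np.array([d[0],-d[1],-1.0])
def onz(name,uv,z):
    e,d=ray(name,uv); return e+d*(z-e[2])/d[2]
def proj(name,P):
    m=eyes.camera_model(name);p=att(m).T@(np.array(P,float)-m["eye"]);x,y=p[0]/-p[2],-p[1]/-p[2]
    f=1+m["k1"]*(x*x+y*y);q=np.array(m["K"])@[x*f,y*f,1];return q[:2]
def save(name,fn,box=None,s=1):
    im=eyes.grab_frame(name)
    np.save('pics/'+name+'.npy',im)
    if box: im=im[box[1]:box[3],box[0]:box[2]]
    im=cv2.resize(im,None,fx=s,fy=s,interpolation=cv2.INTER_CUBIC)
    cv2.imwrite('pics/'+fn,im[:,:,::-1]); return im
E
python3 - <<'E'
from h import *
for n in("top","side"): print(n,eyes.camera_model(n)); save(n,n+'0.png',s=1.5)
print(sensors.get_obs())
E
```

```text
top {'K': array([[404.15638446,   0.        , 244.77087177],
       [  0.        , 404.15638446, 196.97586052],
       [  0.        ,   0.        ,   1.        ]]), 'k1': 0.009150374382426343, 'eye': array([ 428.20838497,   47.95111058, 1359.24316916]), 'attitude': array([ 0.71642574,  0.02792914, -0.03706461, -0.69611805])}
side {'K': array([[376.91646866,   0.        , 253.23498739],
       [  0.        , 376.91646866, 184.58882837],
       [  0.        ,   0.        ,   1.        ]]), 'k1': -0.034968671046003395, 'eye': array([ -3.39803493, 996.34378668, 811.71901047]), 'attitude': array([-0.22769378, -0.1189117 ,  0.46213758,  0.84878996])}
{'clock': 0.1, 'q': array([-1.38309276e+00,  2.45762696e-01,  1.55887190e+00, -3.35902039e-05,
        1.33867282e+00, -1.74113750e-01]), 'qd': array([-0.00074089, -0.00103776, -0.00302237,  0.00040852,  0.0007009 ,
       -0.00020527]), 'tau': array([-4.19963826e-04, -4.16911805e+01, -3.15526557e+01,  6.86666113e-02,
        3.09889961e-02, -5.30941895e-05]), 'position': array([ 229.97630066, -607.41447574,  218.45457435]), 'orientation': array([-8.57254612e-04,  9.83679550e-01,  1.79927227e-01, -2.21667755e-05]), 'wrist_force': array([-0.04456079,  0.0299152 , -0.31790668]), 'moment': array([-0.00139241, -0.01454578,  0.01777536]), 'gripper_force': 0.0, 'finger_gap': 93.8602209805875}
```

View pics/top0.png

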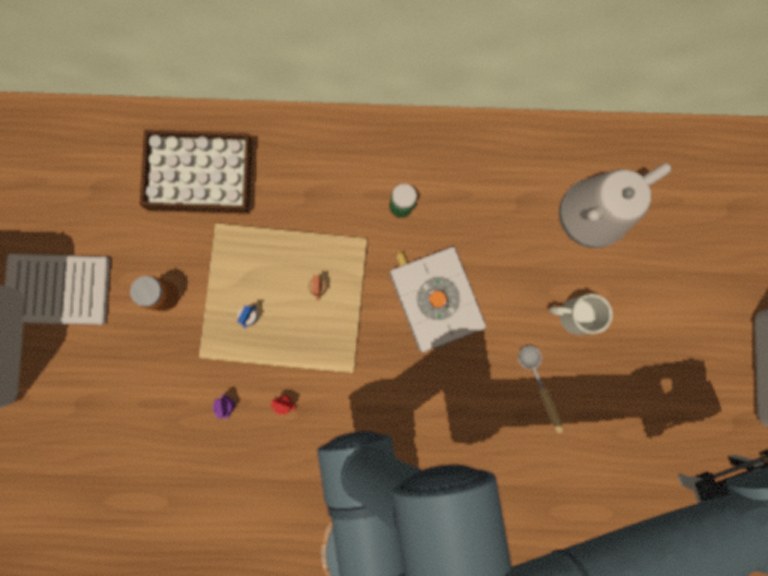

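View pics/side0.png

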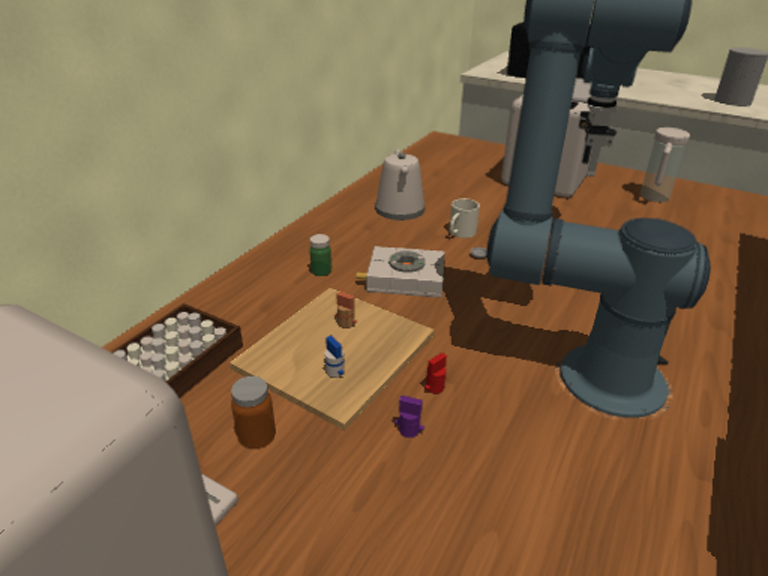

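The top view (1.5x) shows these candidates:
- Blue bar with a white stem at (247,316): the fresh cartridge, by the description.
- Brown at (317,286): the old cartridge.
- Purple at (224,407) and red at (283,404): look-alikes.

The filter base is at (438,298). I'll check the choice and the collar in one close crop.

Run:
```python
from h import *
t=np.load('pics/top.npy');s=np.load('pics/side.npy')
c=lambda im,x,y,w:cv2.resize(im[y-w//2:y+w//2,x-w//2:x+w//2],(300,300),interpolation=cv2.INTER_CUBIC)
big=cv2.resize(t[162:238,252:328],(500,500),interpolation=cv2.INTER_CUBIC)
left=np.vstack([c(t,165,211,40)[:250],c(s,224,238,50)[:250]])
cv2.imwrite('pics/m.png',np.hstack([left,big])[:,:,::-1])
def blue(im):
    h=cv2.cvtColor(im,cv2.COLOR_RGB2HSV);return cv2.inRange(h,(100,140,60),(122,255,255))
for n,im in(("top",t),("side",s)):
    m=blue(im);k,l,st,ce=cv2.connectedComponentsWithStats(m)
    for i in range(1,k):
        if st[i,4]>8:
            pts=np.argwhere(l==i)[:,::-1].astype(np.float32);print(n,st[i],ce[i],cv2.minAreaRect(pts), onz(n,ce[i],90))
# orange plate, base white
h=cv2.cvtColor(t,cv2.COLOR_RGB2HSV)
m=cv2.inRange(h,(3,170,120),(18,255,255));k,l,st,ce=cv2.connectedComponentsWithStats(m)
for i in range(1,k):
    if st[i,4]>20:print('or',st[i],ce[i],onz('top',ce[i],40))
for P in [(392,248),(456,248),(484,326),(424,350)]: print(onz('top',(0,0),50) if 0 else onz('top',np.array(P)/1.5,50))
print('wrd collar',onz('top',np.array([438,298])/1.5,58))
for P in [(215,225),(366,240),(354,371),(201,357)]: print('board',onz('top',np.array(P)/1.5,20))
```

```text
top [160 205   7  10  35] [163.11428571 209.31428571] ((163.1000213623047, 209.30003356933594), (3.130495071411133, 10.28591251373291), 26.56505012512207) [499.1168675  288.00240571  90.        ]
side [218 224   9  15  82] [222.30487805 230.84146341] ((222.4000244140625, 230.6999969482422), (14.800000190734863, 6.600000381469727), 53.13010025024414) [497.1679827  292.77010956  90.        ]
side [218 242  10   2  10] [222.5 242.8] ((222.5, 242.5), (1.0, 9.0), 90.0) [467.52898063 336.25683794  90.        ]
or [287 195  10   9  71] [291.43661972 198.92957746] [ 548.16042941 -120.67856796   40.        ]
or [180 266  18  11  43] [187.23255814 272.25581395] [301.69792158 210.70156333  40.        ]
[654.91193584 -18.64071629  50.        ]
[ 659.17277012 -158.74467435   50.        ]
[ 490.2681305  -221.92562738   50.        ]
[434.86515036 -92.97879896  50.        ]
wrd collar [ 547.4316553  -120.18862272   58.        ]
board [699.89729223 376.46011438  20.        ]
board [676.42789061  38.45674482  20.        ]
board [384.84297717  56.53327436  20.        ]
board [406.09629631 391.99497788  20.        ]
```

View pics/m.png

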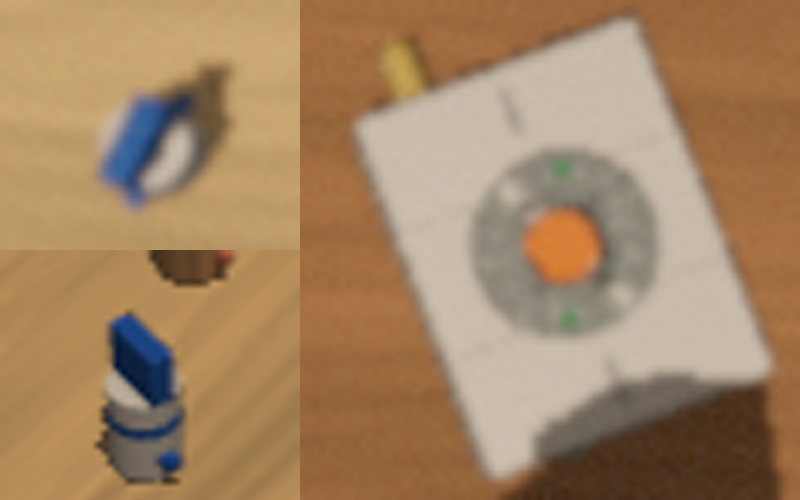

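The crop confirms it: blue bar, white stem and blue lugs. The collar's white slot marks are at crop (512,190) and (625,293), and the green dots are at (562,168) and (570,320).

```bash
cat > fit.py <<'E'
from h import *
from scipy.optimize import minimize
S=8
def box(x,y,z0,yaw,hx,hy,za,zb):
    c,s=np.cos(yaw),np.sin(yaw)
    return [(x+c*a-s*b,y+s*a+c*b,z0+z) for a in(-hx,hx) for b in(-hy,hy) for z in(za,zb)]
def soft(n,P,o,w):
    uv=np.array([proj(n,p) for p in P]);h=cv2.convexHull((((uv-o+.5)*S)*16).round().astype(np.int32))
    im=np.zeros((w*S,w*S),np.uint8);cv2.fillConvexPoly(im,h,255,shift=4)
    return cv2.resize(im,(w,w),interpolation=cv2.INTER_AREA)/255.
def blueness(im):  # 0..1 by blue excess
    f=im.astype(float);return np.clip((f[...,2]-f[...,0]-10)/40,0,1)
def fit(p0,z0,cams,lugs=True,w=40):
    obs={}
    for n,im in cams.items():
        o=np.round(proj(n,[p0[0],p0[1],z0+50])).astype(int)-w//2
        obs[n]=(o,cv2.GaussianBlur(blueness(im[o[1]:o[1]+w,o[0]:o[0]+w]),(0,0),.7))
    def cost(p):
        c=0
        for n,(o,b) in obs.items():
            m=soft(n,box(p[0],p[1],z0,p[2],20,7,50,80),o,w)
            c+=((cv2.GaussianBlur(m,(0,0),.9)-b)[:w//2+3]**2).sum() if n=='side' else ((cv2.GaussianBlur(m,(0,0),.9)-b)**2).sum()
        return c
    best=min((minimize(cost,[p0[0]+dx,p0[1]+dy,p0[2]],method='Nelder-Mead',options=dict(initial_simplex=[[p0[0]+dx,p0[1]+dy,p0[2]],[p0[0]+dx+8,p0[1]+dy,p0[2]],[p0[0]+dx,p0[1]+dy+8,p0[2]],[p0[0]+dx,p0[1]+dy,p0[2]+.2]])) for dx in(-4,4) for dy in(-4,4)),key=lambda r:r.fun)
    return best.x,best.fun
E
python3 - <<'E'
from fit import *
t=np.load('pics/top.npy');s=np.load('pics/side.npy')
for c in({'top':t},{'side':s},{'top':t,'side':s}): print(list(c),fit([497,290,-.43],20,c))
o=lambda X,Y:np.array([252+(X-300)/6.579-.5,162+Y/6.579-.5])
C=[onz('top',o(*p),50)[:2] for p in[(355,120),(635,15),(770,365),(490,480)]];C=np.array(C)
print('base',C.mean(0),np.degrees(np.arctan2(*(C[0]+C[1]-C[2]-C[3])[1::-1])),np.linalg.norm(C[0]-C[3]),np.linalg.norm(C[0]-C[1]))
h=cv2.cvtColor(t,cv2.COLOR_RGB2HSV)[162:238,252:328]
m=cv2.inRange(h,(40,60,30),(85,255,255));k,l,st,ce=cv2.connectedComponentsWithStats(m)
g=[]
for i in range(1,k):
    print('green',st[i,4],ce[i]); 
    if st[i,4]>2:g.append(onz('top',ce[i]+[252,162],58)[:2])
print(g); 
if len(g)==2: d=g[0]-g[1];print('mid',(g[0]+g[1])/2,'ang',np.degrees(np.arctan2(d[1],d[0])))
a,b=[onz('top',o(*p),58)[:2] for p in[(512,190),(625,293)]];d=a-b;print('slot marks',(a+b)/2,np.degrees(np.arctan2(d[1],d[0])),np.linalg.norm(d))
# lug check
q=lambda X,Y:np.array([145+X/7.5-.5,191+Y/7.5-.5]);print('lugs',onz('top',q(135,203),35),onz('top',q(180,105),35))
E
```

```text
Traceback (most recent call last):
  File "fit.py", line 24, in fit
    best=min((minimize(cost,[p0[0]+dx,p0[1]+dy,p0[2]],method='Nelder-Mead',options=dict(initial_simplex=[[p0[0]+dx,p0[1]+dy,p0[2]],[p0[0]+dx+8,p0[1]+dy,p0[2]],[p0[0]+dx,p0[1]+dy+8,p0[2]],[p0[0]+dx,p0[1]+dy,p0[2]+.2]])) for dx in(-4,4) for dy in(-4,4)),key=lambda r:r.fun)
  File "fit.py", line 24, in <genexpr>
    best=min((minimize(cost,[p0[0]+dx,p0[1]+dy,p0[2]],method='Nelder-Mead',options=dict(initial_simplex=[[p0[0]+dx,p0[1]+dy,p0[2]],[p0[0]+dx+8,p0[1]+dy,p0[2]],[p0[0]+dx,p0[1]+dy+8,p0[2]],[p0[0]+dx,p0[1]+dy,p0[2]+.2]])) for dx in(-4,4) for dy in(-4,4)),key=lambda r:r.fun)
              ~~~~~~~~^^^^^^^^^^^^^^^^^^^^^^^^^^^^^^^^^^^^^^^^^^^^^^^^^^^^^^^^^^^^^^^^^^^^^^^^^^^^^^^^^^^^^^^^^^^^^^^^^^^^^^^^^^^^^^^^^^^^^^^^^^^^^^^^^^^^^^^^^^^^^^^^^^^^^^^^^^^^^^^^^^^^^^^^^^^^^^^^^^^^^^^^^^^^^^^^^^^^
  File "fit.py", line 21, in cost
    m=soft(n,box(p[0],p[1],z0,p[2],20,7,50,80),o,w)
  File "fit.py", line 8, in soft
    uv=np.array([proj(n,p) for p in P]);h=cv2.convexHull((((uv-o+.5)*S)*16).round().astype(np.int32))
                 ~~~~^^^^^
  File "h.py", line 15, in proj
    m=eyes.camera_model(name);p=att(m).T@(np.array(P,float)-m["eye"]);x,y=p[0]/-p[2],-p[1]/-p[2]
ValueError: time passes only in moves, steps and waits
```

```bash
sed -i 's/eyes.camera_model(name)/CM(name)/; 3a import functools\nCM=functools.lru_cache(None)(lambda n:eyes.camera_model(n))' h.py
python3 - <<'E'
from fit import *
t=np.load('pics/top.npy');s=np.load('pics/side.npy')
for c in({'top':t},{'side':s},{'top':t,'side':s}): print(list(c),fit([497,290,-.43],20,c))
o=lambda X,Y:np.array([252+(X-300)/6.579-.5,162+Y/6.579-.5])
C=[onz('top',o(*p),50)[:2] for p in[(355,120),(635,15),(770,365),(490,480)]];C=np.array(C)
print('base',C.mean(0),np.degrees(np.arctan2(*(C[0]+C[1]-C[2]-C[3])[1::-1])),np.linalg.norm(C[0]-C[3]),np.linalg.norm(C[0]-C[1]))
h=cv2.cvtColor(t,cv2.COLOR_RGB2HSV)[162:238,252:328]
m=cv2.inRange(h,(40,60,30),(85,255,255));k,l,st,ce=cv2.connectedComponentsWithStats(m)
g=[]
for i in range(1,k):
    print('green',st[i,4],ce[i]); 
    if st[i,4]>2:g.append(onz('top',ce[i]+[252,162],58)[:2])
print(g); 
if len(g)==2: d=g[0]-g[1];print('mid',(g[0]+g[1])/2,'ang',np.degrees(np.arctan2(d[1],d[0])))
a,b=[onz('top',o(*p),58)[:2] for p in[(512,190),(625,293)]];d=a-b;print('slot marks',(a+b)/2,np.degrees(np.arctan2(d[1],d[0])),np.linalg.norm(d))
q=lambda X,Y:np.array([145+X/7.5-.5,191+Y/7.5-.5]);print('lugs',onz('top',q(135,203),35),onz('top',q(180,105),35))
E
```

```text
['top'] (array([ 4.98351691e+02,  2.90055589e+02, -4.09246027e-01]), np.float64(6.733344728457444))
['side'] (array([499.60514509, 290.00213916,  -0.6005972 ]), np.float64(2.7301107666777433))
['top', 'side'] (array([498.86370797, 289.84846881,  -0.542706  ]), np.float64(11.20045487405696))
base [ 548.45320929 -119.22857672] 21.866196397666066 189.77555787264745 149.76171983818983
green 3 [39.66666667 25.33333333]
green 2 [40.5 48. ]
[array([ 584.32235812, -118.46324065])]
slot marks [ 548.99048983 -121.12857181] 48.94820369674429 74.99030482090086
lugs [475.17870341 299.1424069   35.        ] [518.47196952 281.57023716  35.        ]
```

Cartridge is at about (499, 290) with yaw about -0.47. The collar is at (548.5, -120) with slots at about 47°. I'll move in stages, each call limited to 100 mm per axis.

>>> move_arm(delta_pos=[[0,0,-0.5],[0.71,-0.93,-0.5],[0.71,-0.93,-0.5],[0.71,-0.93,-0.5]], turn=[0,0,0,0], claw=1)

```text
clock: 0.6
position: [264.5, -492.8, 268.8]
orientation: [-0.001, 0.983, 0.181, 0.0]
wrist_force: [-0.3, -0.6, 0.1]
finger_gap: 94.0
gripper_force: 0.0
```

>>> move_arm(delta_pos=[[0.36,-0.47,0],[0.71,-0.93,0],[0.71,-0.93,0]], turn=[0,0,0])

```text
clock: 0.98
position: [297.7, -382.0, 269.3]
orientation: [0.0, 0.983, 0.181, 0.0]
wrist_force: [-0.5, -0.1, 0.1]
finger_gap: 94.1
gripper_force: 0.0
```

>>> move_arm(delta_pos=[[0.36,-0.47,0],[0.71,-0.93,0],[0.71,-0.93,0]], turn=[0,0,0])

```text
clock: 1.35
position: [331.3, -270.7, 269.7]
orientation: [0.0, 0.983, 0.181, 0.0]
wrist_force: [0.5, 0.1, 0.2]
finger_gap: 94.0
gripper_force: 0.0
```

>>> move_arm(delta_pos=[[0.36,-0.47,0],[0.71,-0.93,0],[0.71,-0.93,0]], turn=[0,0,0])

```text
clock: 1.72
position: [365.0, -158.7, 269.8]
orientation: [0.0, 0.983, 0.182, 0.0]
wrist_force: [-0.7, -0.2, -0.4]
finger_gap: 93.8
gripper_force: 0.0
```

>>> move_arm(delta_pos=[[0.36,-0.47,0],[0.71,-0.93,0],[0.71,-0.93,0]], turn=[0,0,0])

```text
clock: 2.1
position: [398.6, -46.7, 269.7]
orientation: [0.0, 0.983, 0.182, -0.0]
wrist_force: [-0.4, -0.7, 0.1]
finger_gap: 94.0
gripper_force: 0.0
```

>>> move_arm(delta_pos=[[0.36,-0.47,0],[0.71,-0.93,0],[0.71,-0.93,0]], turn=[0,0,0])

```text
clock: 2.48
position: [432.2, 64.9, 269.3]
orientation: [0.0, 0.983, 0.181, -0.0]
wrist_force: [-0.4, -0.0, 0.1]
finger_gap: 94.3
gripper_force: 0.0
```

>>> move_arm(delta_pos=[[0.36,-0.47,0],[0.71,-0.93,0],[0.71,-0.93,0]], turn=[0,0,0])

```text
clock: 2.85
position: [466.1, 176.3, 269.0]
orientation: [0.0, 0.984, 0.18, -0.001]
wrist_force: [-0.2, -0.8, -0.3]
finger_gap: 94.1
gripper_force: 0.0
```

>>> move_arm(delta_pos=[[0.36,-0.47,0],[0.71,-0.93,0],[0.71,-0.93,0],[0.71,-0.93,0],[0.71,-0.93,0],[0.71,-0.93,0],[0.71,-0.93,0]], turn=[-0.09,-0.18,-0.27,-0.36,-0.45,-0.54,-0.6])

```text
clock: 3.72
position: [500.0, 285.1, 269.3]
orientation: [0.0, 0.71, 0.704, -0.0]
wrist_force: [0.0, 0.2, -0.4]
finger_gap: 93.9
gripper_force: 0.0
```

>>> move_arm(delta_pos=[[0,0,0.15],[0,0,0.3],[0,0,0.45],[0,0,0.6],[0,0,0.8],[0,0,0.9],[0,0,0.9],[0,0,0.9]], turn=[-0.09,-0.18,-0.27,-0.36,-0.45,-0.555,-0.555,-0.555])

```text
clock: 4.72
position: [499.3, 287.2, 180.1]
orientation: [0.0, 0.235, 0.972, 0.0]
wrist_force: [-0.6, 1.0, 0.1]
finger_gap: 94.1
gripper_force: 0.0
```

Run:
```python
from h import *
s=sensors.get_obs();M=Rq(s["orientation"]);print(s["position"],np.degrees(np.arctan2(M[1,0],M[0,0])),s["q"])
print('to (499,290):',M.T@(np.array([499,290,87])-s["position"]))
im=save('side','side1.png',(150,130,300,270),5)
```

```text
[499.29386368 287.20901177 180.06084285] 152.80326057015557 [ 3.25426272e-01  1.11944377e-01  1.78427552e+00 -3.80500395e-04
  1.24449147e+00 -7.70575763e-01]
to (499,290): [ 1.61818609  2.31264009 93.06035468]
```

View pics/side1.png

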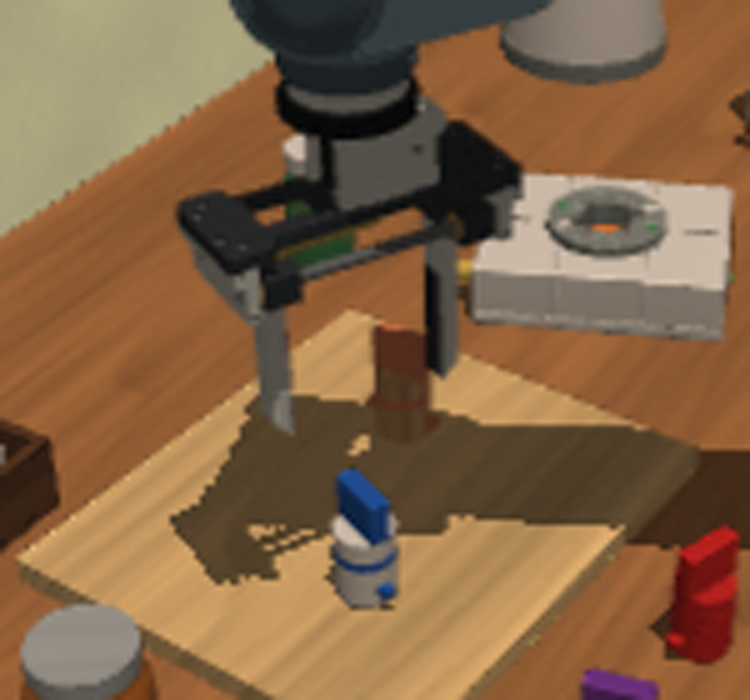

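The view shows the fingers straddling the blue bar: fingertips at crop (285,425) and (440,370), bar at (362,505). I'll descend half open.

>>> move_arm(delta_pos=[[0.016,0.023,0.1],[0.016,0.023,0.3],[0.016,0.023,0.5],[0.016,0.023,0.7],[0.016,0.023,0.85],[0.016,0.023,0.93],[0.016,0.023,0.93],[0.016,0.023,0.93]], turn=[0,0,0,0,0,0,0,0], claw=0)

```text
clock: 5.78
position: [498.2, 291.9, 87.2]
orientation: [0.001, 0.233, 0.973, 0.0]
wrist_force: [1.0, -0.4, -0.6]
finger_gap: 47.2
gripper_force: 0.0
```

>>> move_arm(delta_pos=[[0,0,0],[0,0,0],[0,0,0],[0,0,0],[0,0,0],[0,0,0],[0,0,0],[0,0,0]], turn=[0,0,0,0,0,0,0,0], claw=-1, grip_force=8)

```text
clock: 6.78
position: [497.5, 291.7, 86.5]
orientation: [-0.0, 0.233, 0.973, -0.0]
wrist_force: [-0.6, -0.5, 0.8]
finger_gap: 13.6
gripper_force: 8.0
```

Run:
```python
from h import *
s=sensors.get_obs();print(s["position"],s["finger_gap"],s["gripper_force"],s["wrist_force"],s["moment"])
save('side','side2.png',(170,160,290,260),6)
```

```text
[497.51666525 291.68183483  86.45428625] 13.601351738355707 8.00003707408905 [-0.61588778 -0.47160247  0.7637136 ] [-0.15039     0.03549679 -0.03822166]
```

View pics/side2.png

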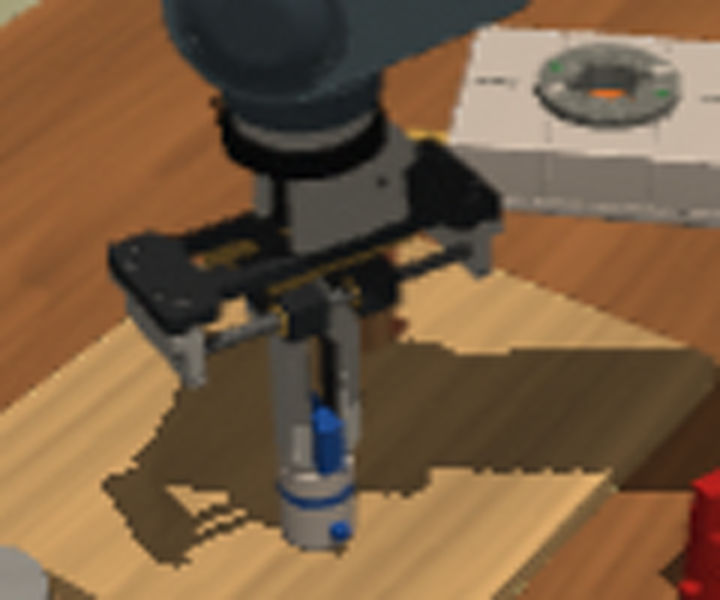

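Held: the gap is 13.6 mm with the bar between the pads. The view shows the collar intact at crop (607,85). Next: firm up the grip, lift and carry.

>>> move_arm(delta_pos=[[0,0,0],[0,0,0],[0,0,-0.2],[0,0,-0.5],[0,0,-0.9],[0,0,-1],[0,0,-1]], turn=[0,0,0,0,0,0,0], grip_force=45)

```text
clock: 7.7
position: [497.8, 291.8, 186.9]
orientation: [0.001, 0.233, 0.973, 0.0]
wrist_force: [0.2, 0.2, -1.5]
finger_gap: 13.6
gripper_force: 45.0
```

>>> move_arm(delta_pos=[[-0.15,-0.2,-0.2],[-0.4,-0.6,-0.3],[-0.58,-0.86,-0.3],[-0.58,-0.86,-0.3]], turn=[0,0,0,0])

```text
clock: 8.2
position: [509.6, 187.2, 214.4]
orientation: [-0.002, 0.234, 0.972, -0.001]
wrist_force: [-0.2, 0.0, -1.8]
finger_gap: 13.3
gripper_force: 45.0
```

>>> move_arm(delta_pos=[[-0.29,-0.43,0],[-0.58,-0.86,0],[-0.58,-0.86,0]], turn=[0,0,0])

```text
clock: 8.57
position: [522.9, 84.4, 215.0]
orientation: [-0.001, 0.235, 0.972, -0.0]
wrist_force: [-0.3, -0.0, -1.2]
finger_gap: 14.0
gripper_force: 45.0
```

>>> move_arm(delta_pos=[[-0.29,-0.43,0],[-0.58,-0.86,0],[-0.58,-0.86,0]], turn=[0,0,0])

```text
clock: 8.95
position: [535.9, -17.9, 215.4]
orientation: [-0.001, 0.234, 0.972, 0.0]
wrist_force: [-0.4, -0.1, -2.2]
finger_gap: 14.0
gripper_force: 45.0
```

>>> move_arm(delta_pos=[[-0.29,-0.43,0],[-0.58,-0.86,0],[-0.58,-0.86,0],[-0.58,-0.86,0],[-0.58,-0.86,0],[-0.58,-0.86,0],[-0.58,-0.86,0],[-0.58,-0.86,0],[-0.58,-0.86,0],[-0.58,-0.86,0],[-0.58,-0.86,0],[-0.58,-0.86,0]], turn=[0.09,0.18,0.27,0.36,0.45,0.54,0.63,0.72,0.81,0.9,0.92,0.92])

```text
clock: 10.45
position: [548.8, -117.7, 215.6]
orientation: [-0.001, 0.914, 0.405, -0.0]
wrist_force: [-0.7, 0.6, -2.6]
finger_gap: 13.5
gripper_force: 45.0
```

Run:
```python
from fit import *
s=sensors.get_obs();M=Rq(s["orientation"]);print(s["position"],np.degrees(np.arctan2(M[1,0],M[0,0])),s["q"],s["finger_gap"],s["wrist_force"])
a=save('top','top3.png');b=save('side','side3.png')
x=cv2.resize(b[110:190,200:330],None,fx=4,fy=4,interpolation=cv2.INTER_CUBIC)
y=cv2.resize(a[150:230,250:340],None,fx=3.5,fy=4,interpolation=cv2.INTER_CUBIC)[:, :280]
cv2.imwrite('pics/m3.png',np.hstack([x,y])[:,:,::-1])
```

```text
[ 548.78340693 -117.7105312   215.6041583 ] 47.818526686154584 [-4.13638178e-01  4.29199951e-02  1.78989010e+00  7.64275605e-04
  1.31042647e+00  3.22369893e-01] 13.48576930410915 [-0.70689461  0.59637809 -2.56834456]
```

View pics/m3.png

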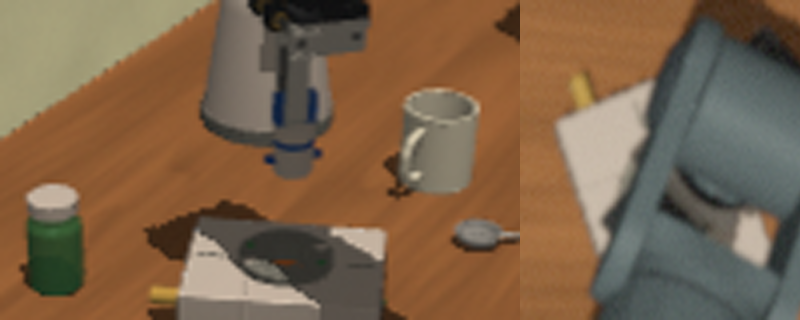

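The side view shows the cartridge held upright over the base: lugs at crop (268,158) and (319,153), collar at (285,255). I'll use the side camera for the lateral offset between cartridge axis and collar.

Run:
```python
from fit import *
im=np.load('pics/side.npy'); 
s=sensors.get_obs();p=s["position"]
def sat(im): 
    f=im.astype(int);return f.max(2)-f.min(2)
def cross(v,t): # subpixel crossings
    v=np.array(v,float)-t;i=np.where(v[:-1]*v[1:]<0)[0];return [round(k+v[k]/(v[k]-v[k+1]),2) for k in i]
S=sat(im)
for r in range(146,156): print(r,S[r,262:286].tolist(),)
uz=p[2]-67
print('pred axis z4,z15',proj('side',[p[0],p[1],uz+4]),proj('side',[p[0],p[1],uz+15]))
for a in(-20,20): print(proj('side',[p[0]+a*np.cos(.834),p[1]+a*np.sin(.834),uz+65]))
B=eyes and cv2.imread('pics/side0.png')[:,:,::-1]
G=cv2.cvtColor(cv2.resize(B,(512,384),interpolation=cv2.INTER_AREA),cv2.COLOR_RGB2GRAY)
for r in range(169,182,2): print(r,G[r,252:294].tolist())
print('pred collar',proj('side',[548.5,-120,58]),[proj('side',[548.5+46*np.cos(a),-120+46*np.sin(a),58]).round(1).tolist() for a in np.radians([26,206])])
```

```text
146 [60, 41, 27, 27, 25, 16, 6, 33, 36, 30, 23, 24, 23, 25, 34, 26, 37, 95, 95, 97, 97, 96, 94, 95]
147 [88, 85, 85, 85, 86, 76, 41, 9, 7, 22, 34, 34, 28, 17, 8, 9, 5, 16, 56, 98, 97, 94, 95, 95]
148 [89, 91, 91, 85, 56, 30, 21, 15, 13, 13, 13, 12, 12, 14, 14, 11, 9, 33, 34, 95, 95, 95, 96, 94]
149 [91, 91, 92, 75, 11, 34, 12, 15, 15, 15, 16, 15, 17, 16, 17, 16, 18, 31, 68, 96, 95, 95, 94, 94]
150 [92, 93, 91, 79, 11, 49, 26, 6, 15, 15, 15, 15, 16, 15, 15, 27, 63, 89, 91, 94, 94, 94, 93, 91]
151 [93, 92, 94, 94, 89, 71, 25, 14, 15, 16, 15, 15, 15, 16, 15, 26, 66, 94, 92, 93, 93, 92, 91, 89]
152 [90, 94, 95, 95, 93, 84, 43, 14, 15, 15, 16, 15, 15, 15, 15, 32, 77, 92, 93, 93, 92, 90, 89, 89]
153 [94, 94, 95, 94, 94, 94, 75, 27, 15, 16, 16, 15, 15, 15, 26, 63, 91, 92, 93, 91, 89, 87, 88, 85]
154 [94, 94, 93, 95, 95, 94, 90, 81, 58, 33, 33, 33, 39, 52, 64, 91, 93, 92, 90, 86, 87, 86, 86, 85]
155 [92, 93, 96, 95, 95, 92, 90, 90, 90, 90, 91, 90, 91, 93, 93, 93, 91, 90, 87, 86, 85, 86, 85, 87]
pred axis z4,z15 [271.66019033 151.44177171] [271.76400752 148.80876765]
[277.39004714 135.8564306
[... 831 characters left out ...]
, 73, 73, 74]
177 [171, 171, 171, 171, 171, 172, 173, 157, 91, 61, 73, 91, 105, 111, 103, 103, 107, 111, 106, 107, 111, 105, 103, 102, 103, 104, 103, 102, 94, 84, 109, 158, 171, 171, 168, 164, 164, 140, 76, 70, 72, 73]
179 [171, 171, 171, 172, 172, 172, 172, 172, 170, 155, 113, 66, 62, 66, 66, 72, 89, 100, 93, 92, 97, 101, 88, 85, 82, 74, 73, 84, 108, 127, 165, 172, 171, 171, 171, 171, 172, 168, 135, 81, 74, 74]
181 [172, 171, 172, 172, 172, 172, 172, 171, 166, 159, 173, 173, 166, 161, 154, 147, 126, 112, 111, 110, 109, 111, 119, 136, 153, 157, 155, 152, 171, 173, 171, 171, 171, 171, 171, 171, 172, 172, 147, 87, 74, 76]
pred collar [271.03792407 173.1007952 ] [[259.1, 172.6], [283.0, 173.6]]
```

>>> move_arm(delta_pos=[[0.024,0.017,0.1],[0.024,0.017,0.3],[0.024,0.017,0.5],[0.024,0.017,0.7],[0.024,0.017,0.82],[0.024,0.017,0.85],[0.024,0.017,0.85],[0.024,0.017,0.85]], turn=[0,0,0,0,0,0,0,0])

```text
clock: 11.55
position: [552.2, -119.7, 132.4]
orientation: [0.001, 0.915, 0.404, 0.001]
wrist_force: [0.5, -0.3, -1.8]
finger_gap: 13.5
gripper_force: 45.0
```

Run:
```python
from fit import *
s=sensors.get_obs();M=Rq(s["orientation"]);p=s["position"];print(p,np.degrees(np.arctan2(M[1,0],M[0,0])),s["finger_gap"],s["wrist_force"],s["moment"])
b=save('side','side4.png',(230,130,315,193),9)
im=np.load('pics/side.npy')
uz=p[2]-66.8
for z in(0,4,15,30,45): print(z,proj('side',[p[0],p[1],uz+z]))
f=im.astype(int)
for r in range(152,178,2): print(r,[' '.join(f'{v:3d}' for v in f[r,258:286].sum(1)//3)])
```

```text
[ 552.17329546 -119.66812686  132.37431792] 47.65692089336594 13.521362541344617 [ 0.54292086 -0.29608672 -1.82012197] [-0.04847778 -0.01261957  0.03435543]
0 [270.21849705 171.20422083]
4 [270.25287277 170.31125068]
15 [270.34790406 167.84176859]
30 [270.4786805  164.44130525]
45 [270.61084582 161.00224186]
152 [' 92  92  94  94  93  96  96  97  94  83  64  33  62  76  77  77  78  74  55  79  97  95  95  94  94  92  91  91']
154 [' 96  95  95  95  95  95  97  98  88  45  38  52  74  80  77  77  75  62  36  65  94  95  92  91  90  89  88  88']
156 [' 94  94  94  94  96  98  97  96  86  34  37  51  72  77  77  76  74  61  35  63  90  89  89  88  88  88  90  90']
158 [' 93  94  96  98  97  96  97  96  86  34  36  48  68  76  76  77  73  61  55  91  88  87  87  88  90  89  89  89']
160 [' 97  97  95  95  95  96  97  96  88  52  40  54  71  71  73  74  71  65  69  82  88  88  90  91  89  91  91  92']
162 [' 85  64  95  96  97  96  95  95  92  80  78  79  79  79  80  79  79  79  81  86  90  91  91  92  93  94  95  94']
164 [' 47  41  42  41  44  51  67  98  90  51  71  80  80  82  82  81  81  74  66  82  92  93  94  95  96  95  96  97']
166 [' 79  77  78  78  78  77  77  77  77  73  61  44  39  42  42  40  45  63  68  51  70  84  85 101 129 113 118 118']
168 [' 78  78  78  78  76  69  59  39  45  65  78  80  81  80  81  81  80  78  69  47  65  78  78  78  79  83 125 178']
170 [' 79  76  67  48  41  44  45  45  56  75  79  80  81  82  81  81  80  77  65  47  48  48  52  64  78  78  83 125']
172 [' 77  66  48  46  46  46  48  47  47  56  74  81  82  81  81  81  78  68  55  49  50  60  63  56  54  68  78  78']
174 [' 76  66  56  63  71  71  53  48  47  46  47  50  51  51  51  50  48  46  48  47  47  47  47  47  51  68  77  79']
176 ['159  71  46  48  49  48  47  47  47  47  48  48  48  48  48  47  48  48  47  47  46  45  43  47  51  67  79  78']
```

View pics/side4.png

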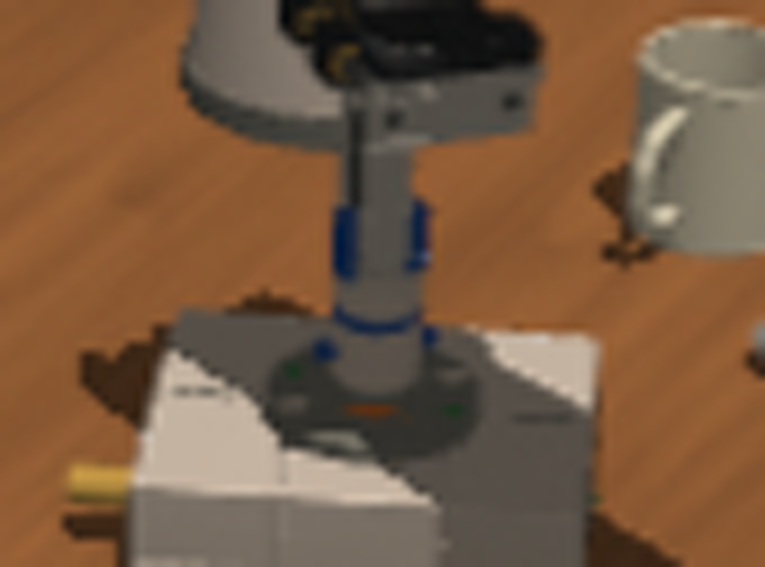

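The view shows the stem bottom at crop (377,395) just over the bore, with the collar spanning crop x 270–478. Checking depth from the column profile in the same picture.

Run:
```python
from fit import *
im=np.load('pics/side.npy').astype(int); p=sensors.get_obs()["position"];print(p)
for c in(269,271,273): print(c,[f"{r}:{im[r,c].sum()//3}" for r in range(168,186)])
im0=cv2.resize(cv2.imread('pics/side0.png'),(512,384),interpolation=cv2.INTER_AREA).astype(int)
for c in(269,271,273): print(c,[f"{r}:{im0[r,c].sum()//3}" for r in range(160,186)])
d=np.array([.443,-.896]);uz=p[2]-66.8
for a in(-1.5,-3,-4):
    c=p[:2]+a*np.array([.673,.74]);print(a,'stem front bottom row',proj('side',[*(c-19*d),uz]),proj('side',[*c,uz+5]))
c=np.array([548.5,-120.2])
for z in(50,58): print(z,'collar front/back',proj('side',[*(c-46*d),z]),proj('side',[*(c+46*d),z]),proj('side',[*c,z]))
print('bore',proj('side',[*(c-20.5*d),58]),proj('side',[*(c+20.5*d),58]))
```

```text
[ 552.13678334 -119.63076988  132.32496964]
269 ['168:80', '169:80', '170:80', '171:80', '172:81', '173:61', '174:50', '175:51', '176:48', '177:47', '178:92', '179:107', '180:72', '181:119', '182:174', '183:179', '184:180', '185:186']
271 ['168:80', '169:81', '170:82', '171:81', '172:81', '173:73', '174:51', '175:52', '176:48', '177:48', '178:46', '179:50', '180:61', '181:107', '182:174', '183:179', '184:180', '185:190']
273 ['168:81', '169:81', '170:81', '171:81', '172:81', '173:67', '174:50', '175:50', '176:47', '177:47', '178:47', '179:48', '180:50', '181:62', '182:77', '183:173', '184:180', '185:180']
269 ['160:91', '161:92', '162:93', '163:92', '164:91', '165:124', '166:158', '167:129', '168:113', '169:102', '170:89', '171:68', '172:62', '173:62', '174:68', '175:101', '176:107', '177:109', '178:103', '179:97', '180:71', '181:110', '182:162', '183:169', '184:171', '185:171']
271 ['160:92', '161:92', '162:89', '163:83', '164:82', '165:106', '166:156', '167:128', '168:104', '169:97', '170:84', '171:67', '172:62', '173:62', '174:67', '175:105', '176:106', '177:104', '178:101', '179:
[... 163 characters left out ...]
106', '169:102', '170:90', '171:59', '172:57', '173:57', '174:61', '175:88', '176:100', '177:103', '178:109', '179:98', '180:71', '181:109', '182:161', '183:169', '184:171', '185:165']
-1.5 stem front bottom row [270.47992774 173.72315238] [270.63172539 170.04654064]
-3 stem front bottom row [270.84989166 173.66275985] [270.99826962 169.98771504]
-4 stem front bottom row [271.0964192  173.62251726] [271.24251941 169.94851655]
50 collar front/back [270.73696469 181.21338933] [271.2316387  168.80760308] [270.99101053 174.84637825]
58 collar front/back [270.80907698 179.41597201] [271.30127657 167.06708064] [271.0618728  173.07762366]
bore [270.95093299 175.86027982] [271.1701544  170.36003626]
```

>>> move_arm(delta_pos=[[0.02,-0.02,0],[0.02,-0.02,0],[0.02,-0.02,0.02],[0.02,-0.02,0.04],[0.02,-0.02,0.05],[0.02,-0.02,0.06],[0.02,-0.02,0.06]], turn=[0,0,0,0,0,0,0])

```text
clock: 12.48
position: [551.4, -116.6, 125.4]
orientation: [-0.0, 0.915, 0.404, -0.0]
wrist_force: [0.5, 0.2, -1.7]
finger_gap: 13.6
gripper_force: 45.0
```

>>> move_arm(delta_pos=[[0,0,0.01],[0,0,0.02],[0,0,0.03],[0,0,0.03]], turn=[0,0,0,0])

```text
clock: 12.98
position: [551.4, -116.5, 122.3]
orientation: [-0.0, 0.915, 0.404, -0.0]
wrist_force: [0.3, -0.5, -2.0]
finger_gap: 13.2
gripper_force: 45.0
```

>>> move_arm(delta_pos=[[0,0,0.01],[0,0,0.02],[0,0,0.03],[0,0,0.03]], turn=[0,0,0,0])

```text
clock: 13.48
position: [551.4, -116.6, 119.4]
orientation: [-0.0, 0.915, 0.404, -0.0]
wrist_force: [-0.3, -0.0, -2.4]
finger_gap: 14.0
gripper_force: 45.0
```

>>> move_arm(delta_pos=[[0,0,0.01],[0,0,0.02],[0,0,0.03],[0,0,0.03]], turn=[0,0,0,0])

```text
clock: 13.98
position: [551.4, -116.6, 116.3]
orientation: [-0.0, 0.915, 0.404, -0.0]
wrist_force: [0.5, -0.0, -1.1]
finger_gap: 14.0
gripper_force: 45.0
```

>>> move_arm(delta_pos=[[0,0,0.01],[0,0,0.02],[0,0,0.03],[0,0,0.03]], turn=[0,0,0,0])

```text
clock: 14.48
position: [551.4, -116.6, 113.4]
orientation: [-0.0, 0.915, 0.404, -0.0]
wrist_force: [0.6, -0.1, -1.9]
finger_gap: 13.8
gripper_force: 45.0
```

>>> move_arm(delta_pos=[[0,0,0.01],[0,0,0.02],[0,0,0.02],[0,0,0.02]], turn=[0,0,0,0])

```text
clock: 14.98
position: [551.5, -116.6, 111.5]
orientation: [0.0, 0.915, 0.404, 0.0]
wrist_force: [0.5, -0.3, -3.0]
finger_gap: 13.9
gripper_force: 45.0
```

>>> move_arm(delta_pos=[[0,0,0.01],[0,0,0.02],[0,0,0.02],[0,0,0.02]], turn=[0,0,0,0])

```text
clock: 15.48
position: [551.5, -116.6, 109.5]
orientation: [0.0, 0.915, 0.404, 0.0]
wrist_force: [0.7, -0.9, -2.4]
finger_gap: 13.7
gripper_force: 45.0
```

>>> move_arm(delta_pos=[[0,0,0.01],[0,0,0.02],[0,0,0.02],[0,0,0.02]], turn=[0,0,0,0])

```text
clock: 15.98
position: [551.5, -116.6, 107.5]
orientation: [0.0, 0.915, 0.404, 0.0]
wrist_force: [1.5, -1.4, -2.1]
finger_gap: 13.5
gripper_force: 45.0
```

Lugs are in the slots: the underside is about 41 mm up with no vertical force. I'll ease 0.5 mm along tool +y, then press on against the spring.

>>> move_arm(delta_pos=[[0,0.005,0],[0,0.005,0.01],[0,0.005,0.02],[0,0.005,0.03],[0,0.005,0.03]], turn=[0,0,0,0,0])

```text
clock: 16.6
position: [551.8, -116.8, 104.7]
orientation: [-0.0, 0.915, 0.404, -0.0]
wrist_force: [-1.6, 1.4, 3.1]
finger_gap: 14.0
gripper_force: 45.0
```

>>> move_arm(delta_pos=[[0,0,0.01],[0,0,0.02],[0,0,0.03],[0,0,0.03]], turn=[0,0,0,0])

```text
clock: 17.1
position: [551.9, -116.9, 101.6]
orientation: [-0.0, 0.915, 0.404, 0.0]
wrist_force: [-1.6, 2.3, 5.8]
finger_gap: 13.9
gripper_force: 45.0
```

>>> move_arm(delta_pos=[[0,-0.002,0.01],[0,-0.002,0.02],[0,-0.002,0.03],[0,-0.002,0.04],[0,-0.002,0.04]], turn=[0,0,0,0,0])

```text
clock: 17.73
position: [551.9, -116.9, 98.1]
orientation: [0.0, 0.915, 0.404, 0.0]
wrist_force: [-2.1, 1.4, 8.1]
finger_gap: 13.6
gripper_force: 45.0
```

>>> move_arm(delta_pos=[[0,0,0.01],[0,0,0.02],[0,0,0.03],[0,0,0.04],[0,0,0.05],[0,0,0.055],[0,0,0.055]], turn=[0,0,0,0,0,0,0])

```text
clock: 18.6
position: [552.0, -116.9, 93.2]
orientation: [0.0, 0.915, 0.404, 0.0]
wrist_force: [-3.1, 1.9, 11.2]
finger_gap: 13.8
gripper_force: 45.0
```

Run:
```python
from h import *
s=sensors.get_obs();print(s["position"],s["wrist_force"],s["moment"],s["q"])
```

```text
[ 552.02829163 -116.86009072   93.23537872] [-3.06149659  1.9191809  11.22321701] [ 0.4629916   1.03186206 -0.02726568] [-4.09498938e-01  1.96675756e-01  1.86376819e+00 -3.50434952e-05
  1.08095685e+00  3.29399094e-01]
```

>>> move_arm(delta_pos=[[0,-0.004,0.01],[0,-0.004,0.02],[0,-0.004,0.022],[0,-0.004,0.022],[0,-0.004,0.022]], turn=[0,0,0,0,0])

```text
clock: 19.23
position: [552.0, -116.8, 91.4]
orientation: [0.0, 0.915, 0.404, 0.0]
wrist_force: [-3.9, 1.6, 12.6]
finger_gap: 13.6
gripper_force: 45.0
```

>>> move_arm(delta_pos=[[0,0.003,0],[0,0.006,0],[-0.001,0.01,0],[-0.001,0.01,0]], turn=[0.044,0.088,0.131,0.131])

```text
clock: 19.73
position: [554.1, -118.3, 92.2]
orientation: [0.002, 0.96, 0.281, 0.002]
wrist_force: [-1.2, -0.1, 11.3]
finger_gap: 13.6
gripper_force: 45.0
```

Run:
```python
from h import *
s=sensors.get_obs();M=Rq(s["orientation"]);print(s["position"],s["wrist_force"],s["moment"],np.degrees(np.arctan2(M[1,0],M[0,0])),M.T@s["wrist_force"])
```

```text
[ 554.05295385 -118.31294505   92.18587488] [-1.23666711 -0.0599392  11.30593057] [ 0.04845441  0.52781392 -0.04190599] 32.618299631461646 [ -1.04556866  -0.5670615  -11.31115519]
```

>>> move_arm(delta_pos=[[0,0.002,0.01],[0,0.004,0.012],[-0.001,0.006,0.012],[-0.001,0.006,0.012]], turn=[0.044,0.088,0.131,0.131])

```text
clock: 20.23
position: [554.6, -119.3, 91.3]
orientation: [0.002, 0.988, 0.153, 0.002]
wrist_force: [-1.5, -1.3, 11.3]
finger_gap: 13.9
gripper_force: 45.0
```

Run:
```python
from h import *
s=sensors.get_obs();M=Rq(s["orientation"]);print(s["position"],s["wrist_force"],s["moment"],np.degrees(np.arctan2(M[1,0],M[0,0])),M.T@s["wrist_force"])
```

```text
[ 554.63308421 -119.31570178   91.32056204] [-1.50498599 -1.2585977  11.34439398] [-0.08682151  0.44430498 -0.09306477] 17.608485954064296 [ -1.76886465   0.7976143  -11.34809478]
```

>>> move_arm(delta_pos=[[0,0.003,0.003],[0,0.006,0.005],[0,0.006,0.005]], turn=[0.044,0.088,0.088])

```text
clock: 20.6
position: [554.8, -119.9, 90.9]
orientation: [0.002, 0.998, 0.066, 0.003]
wrist_force: [-3.2, -2.3, 13.2]
finger_gap: 13.6
gripper_force: 45.0
```

Run:
```python
from h import *
s=sensors.get_obs();M=Rq(s["orientation"]);print(s["position"],s["wrist_force"],s["moment"],np.degrees(np.arctan2(M[1,0],M[0,0])),M.T@s["wrist_force"])
save('side','side5.png',(230,130,315,193),9)
```

```text
[ 554.80397054 -119.90955971   90.88297454] [-3.21792664 -2.26869462 13.18866081] [-0.18082986  0.49262655 -0.02933638] 7.525434963974899 [ -3.42434429   1.87971771 -13.19785319]
```

View pics/side5.png

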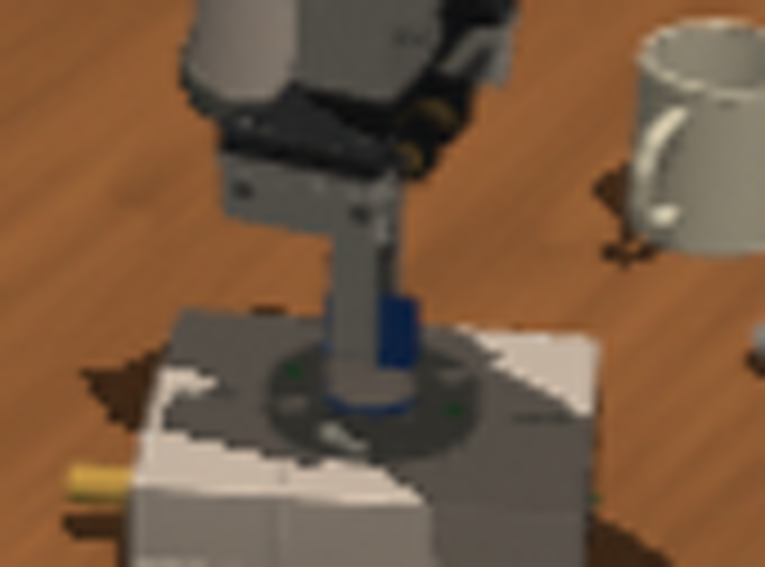

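The view shows the lugs inside the collar with the ring band just over the top, at crop (372,400), and the bar turned with the gripper. I'll turn on to the stop, watching the moment.

>>> move_arm(delta_pos=[[-0.003,0.004,0],[-0.003,0.006,0],[-0.003,0.006,0]], turn=[0.025,0.045,0.045])

```text
clock: 21.02
position: [554.8, -120.4, 91.0]
orientation: [0.002, 1.0, 0.021, 0.003]
wrist_force: [-1.5, -0.0, 12.1]
finger_gap: 13.7
gripper_force: 45.0
```

Run:
```python
from h import *
s=sensors.get_obs();M=Rq(s["orientation"]);print(s["position"],s["wrist_force"],s["moment"],np.degrees(np.arctan2(M[1,0],M[0,0])),M.T@s["wrist_force"])
```

```text
[ 554.77624785 -120.44095835   90.96158028] [-1.53602857 -0.02601184 12.08006077] [ 0.01299638  0.40917757 -0.04954889] 2.389886383633967 [-1.46789489e+00  2.64841520e-03 -1.20885568e+01]
```

>>> move_arm(delta_pos=[[0,0.002,0],[0,0.003,0],[0,0.003,0]], turn=[0.02,0.035,0.035])

```text
clock: 21.4
position: [554.8, -120.6, 90.9]
orientation: [0.002, 1.0, -0.013, 0.003]
wrist_force: [-1.0, 0.0, 13.0]
finger_gap: 13.8
gripper_force: 45.3
```

Run:
```python
from h import *
s=sensors.get_obs();M=Rq(s["orientation"]);print(s["position"],s["wrist_force"],s["moment"],np.degrees(np.arctan2(M[1,0],M[0,0])),M.T@s["wrist_force"])
```

```text
[ 554.80747755 -120.62455223   90.93320036] [-9.74634991e-01  1.20945519e-02  1.29646202e+01] [0.14208375 0.26833899 0.56432908] -1.5058157492988615 [ -0.89893295   0.05543624 -12.96997625]
```

>>> move_arm(delta_pos=[[0,0,0],[0,0,0]], turn=[0.013,0.013])

```text
clock: 21.65
position: [554.8, -120.6, 91.0]
orientation: [0.002, 1.0, -0.026, 0.003]
wrist_force: [-1.1, 0.6, 13.2]
finger_gap: 13.8
gripper_force: 45.9
```

Run:
```python
from h import *
s=sensors.get_obs();M=Rq(s["orientation"]);print(s["position"],s["wrist_force"],s["moment"],np.degrees(np.arctan2(M[1,0],M[0,0])),M.T@s["wrist_force"])
```

```text
[ 554.84698756 -120.63520588   90.96982575] [-1.1176765   0.63939783 13.21128846] [0.09030568 0.23853759 0.83438217] -2.9450301345791496 [ -1.07014223  -0.53650869 -13.21980057]
```

That's the dead stop: the moment has climbed to 0.83 N m. I'll ease the twist a little and let it rise.

>>> move_arm(delta_pos=[[0,0,-0.01],[0,0,-0.02],[0,0,-0.03],[0,0,-0.04],[0,0,-0.05],[0,0,-0.05]], turn=[-0.008,-0.008,-0.008,-0.008,-0.008,-0.008])

```text
clock: 22.4
position: [554.1, -120.5, 93.6]
orientation: [0.001, 1.0, -0.019, 0.003]
wrist_force: [4.8, -2.8, 0.9]
finger_gap: 14.0
gripper_force: 45.4
```

>>> move_arm(delta_pos=[[0,0,-0.01],[0,0,-0.02],[0,0,-0.02]], turn=[0,0,0])

```text
clock: 22.78
position: [553.9, -120.4, 95.2]
orientation: [0.001, 1.0, -0.019, 0.002]
wrist_force: [6.0, -3.4, -1.1]
finger_gap: 13.9
gripper_force: 45.4
```

Run:
```python
from h import *
s=sensors.get_obs();M=Rq(s["orientation"]);print(s["position"],s["wrist_force"],s["moment"],np.degrees(np.arctan2(M[1,0],M[0,0])),M.T@s["wrist_force"])
print('z axis',M[:,2])
```

```text
[ 553.88199388 -120.44358335   95.22809957] [ 5.97005314 -3.3584255  -1.138118  ] [-0.67081873 -1.28244703  0.68698327] -2.1420900803477623 [6.08578886 3.1297584  1.17628872]
z axis [ 0.0047724  -0.00288736 -0.99998444]
```

The rise was blocked at about 28.5 mm, at lip level, and the 7 N side force suggests it is off centre. I'll press back down a little, centre it by the force, and rise again while holding it at the stop.

>>> move_arm(delta_pos=[[0,0,0.02],[0.004,0.002,0.03],[0.008,0.005,0.03],[0.008,0.005,0.03]], turn=[0,0.005,0.01,0.01])

```text
clock: 23.28
position: [554.5, -120.7, 94.7]
orientation: [0.001, 1.0, -0.028, 0.001]
wrist_force: [-2.8, -0.4, 15.6]
finger_gap: 13.9
gripper_force: 46.0
```

Run:
```python
from h import *
s=sensors.get_obs();M=Rq(s["orientation"]);print(s["position"],s["wrist_force"],s["moment"],np.degrees(np.arctan2(M[1,0],M[0,0])),M.T@s["wrist_force"])
print('z axis',M[:,2])
```

```text
[ 554.52349763 -120.70952656   94.74244638] [-2.76185752 -0.42859336 15.60319722] [0.05864688 0.51074803 0.80618675] -3.2400455061483706 [ -2.69005831   0.61456976 -15.60952283]
z axis [ 0.00265038 -0.00211108 -0.99999426]
```

The vertical sticking comes from friction at the stop under the 0.8 N m twist. I'll relax the twist first, then let it rise.

>>> move_arm(delta_pos=[[0,0,0],[0,0,0]], turn=[-0.028,-0.028])

```text
clock: 23.52
position: [554.6, -120.6, 94.4]
orientation: [0.001, 1.0, -0.001, 0.002]
wrist_force: [-0.7, -0.9, 12.1]
finger_gap: 13.8
gripper_force: 45.0
```

Run:
```python
from h import *
s=sensors.get_obs();M=Rq(s["orientation"]);print(s["position"],s["wrist_force"],s["moment"],np.degrees(np.arctan2(M[1,0],M[0,0])),M.T@s["wrist_force"])
```

```text
[ 554.6135647  -120.62457992   94.40076153] [-0.6668409  -0.873588   12.14198767] [0.00588111 0.23984344 0.18674265] -0.1484486545774593 [ -0.62471043   0.89380095 -12.14275727]
```

>>> move_arm(delta_pos=[[0,0,-0.01],[0,0,-0.02],[0,0,-0.03],[0,0,-0.03]], turn=[0,0,0,0])

```text
clock: 24.02
position: [554.4, -120.6, 96.3]
orientation: [0.001, 1.0, -0.002, 0.002]
wrist_force: [1.8, -1.2, 7.4]
finger_gap: 14.0
gripper_force: 45.0
```

Run:
```python
from h import *
s=sensors.get_obs();M=Rq(s["orientation"]);print(s["position"],s["wrist_force"],s["moment"],np.degrees(np.arctan2(M[1,0],M[0,0])),M.T@s["wrist_force"])
```

```text
[ 554.38118133 -120.63491608   96.3283315 ] [ 1.80855556 -1.19401761  7.3902343 ] [-0.21910765 -0.30193059  0.17099609] -0.17390953447261073 [ 1.83677632  1.19971817 -7.38234674]
```

>>> move_arm(delta_pos=[[0.003,0.002,0],[0.004,0.002,-0.01],[0.004,0.002,-0.02],[0.004,0.002,-0.02]], turn=[0,0,0,0])

```text
clock: 24.52
position: [554.4, -120.7, 97.9]
orientation: [0.001, 1.0, -0.001, 0.001]
wrist_force: [1.0, -0.6, 5.8]
finger_gap: 13.3
gripper_force: 45.0
```

Run:
```python
from h import *
s=sensors.get_obs();M=Rq(s["orientation"]);print(s["position"],s["wrist_force"],s["moment"],np.degrees(np.arctan2(M[1,0],M[0,0])),M.T@s["wrist_force"])
save('side','side6.png',(230,130,315,193),9)
```

```text
[ 554.44779998 -120.66067976   97.93385426] [ 0.97966282 -0.60967084  5.8283319 ] [-0.20848142 -0.25378092  0.202609  ] -0.17133062227665696 [ 0.99612502  0.61347179 -5.82514188]
```

View pics/side6.png

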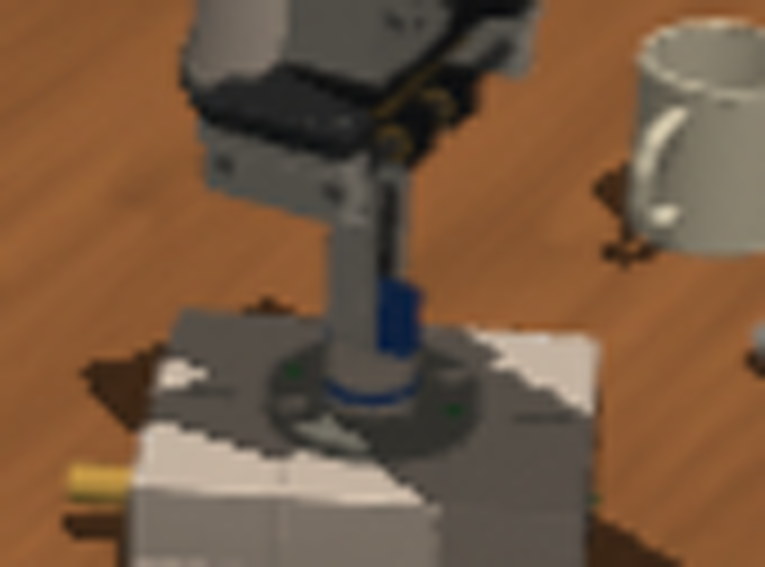

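The ring band has risen from crop row 408 to 395, about 6 mm, so the lugs are past the lip in the notches. Rising a little more.

>>> move_arm(delta_pos=[[0,0,-0.01],[0.001,0.001,-0.02],[0.001,0.001,-0.02]], turn=[-0.006,-0.01,-0.01])

```text
clock: 24.95
position: [554.3, -120.6, 99.4]
orientation: [0.0, 1.0, 0.008, 0.001]
wrist_force: [3.6, -1.1, 3.3]
finger_gap: 13.7
gripper_force: 45.0
```

Run:
```python
from h import *
s=sensors.get_obs();M=Rq(s["orientation"]);print(s["position"],s["wrist_force"],s["moment"],np.degrees(np.arctan2(M[1,0],M[0,0])),M.T@s["wrist_force"])
```

```text
[ 554.33812484 -120.56703266   99.40389936] [ 3.55060565 -1.12435518  3.3377959 ] [-0.35213214 -0.69179135 -0.02314014] 0.9608264999792346 [ 3.53859908  1.18616796 -3.32914082]
```

>>> move_arm(delta_pos=[[0.004,0.001,-0.005],[0.004,0.001,-0.01],[0.004,0.001,-0.01]], turn=[0,0,0], grip_force=10)

```text
clock: 25.32
position: [554.2, -120.5, 99.5]
orientation: [0.0, 1.0, 0.009, 0.001]
wrist_force: [5.8, -3.1, -1.4]
finger_gap: 14.2
gripper_force: 10.0
```

>>> move_arm(delta_pos=[[0,0,0],[0,0,0],[0,0,0],[0,0,0],[0,0,0]], turn=[0,0,0,0,0], claw=-0.3)

```text
clock: 25.95
position: [553.8, -120.2, 100.0]
orientation: [-0.0, 1.0, 0.009, -0.0]
wrist_force: [-0.6, -0.6, -0.2]
finger_gap: 32.9
gripper_force: 0.0
```

>>> move_arm(delta_pos=[[0,0,-0.1],[0,0,-0.3],[0,0,-0.6],[0,0,-0.95],[0,0,-0.95]], turn=[0,0,0,0,0])

```text
clock: 26.58
position: [556.3, -121.2, 200.0]
orientation: [0.002, 1.0, 0.009, 0.004]
wrist_force: [-0.5, 0.4, -0.7]
finger_gap: 32.6
gripper_force: 0.0
```

Run:
```python
from fit import *
s=sensors.get_obs();print(s["clock"],s["position"],s["wrist_force"],s["finger_gap"])
save('side','side7.png',(230,130,315,193),9)
im=np.load('pics/side.npy')
# height/yaw of the bar at the collar axis
o=np.array([252,140]);w=36
b=cv2.GaussianBlur(blueness(im[o[1]:o[1]+w,o[0]:o[0]+w]),(0,0),.7);b[28:]=0
def cost(p):
    m=cv2.GaussianBlur(soft('side',box(549+.9*p[2],-120+.44*p[2],p[0],p[1],20,7,50,80),o,w),(0,0),.9);return ((m-b)[:24]**2).sum()
for y in(-.1,.05,.2,.75):
    r=minimize(cost,[33,y,0],method='Nelder-Mead',options=dict(initial_simplex=[[33,y,0],[37,y,0],[33,y+.2,0],[33,y,3]]));print(r.x,r.fun)
```

```text
26.575 [ 556.27909727 -121.19015252  200.00815281] [-0.54022732  0.44451489 -0.74956189] 32.553182688072354
[27.73780231 -0.29694457 -0.54422876] 0.5434210405668216
[27.76420538 -0.28491475 -0.33502562] 0.5330632163153067
[27.75783945 -0.29867624 -0.34299681] 0.5297815220530603
[27.77495036 -0.28512021 -0.38733768] 0.5303254901655104
```

View pics/side7.png

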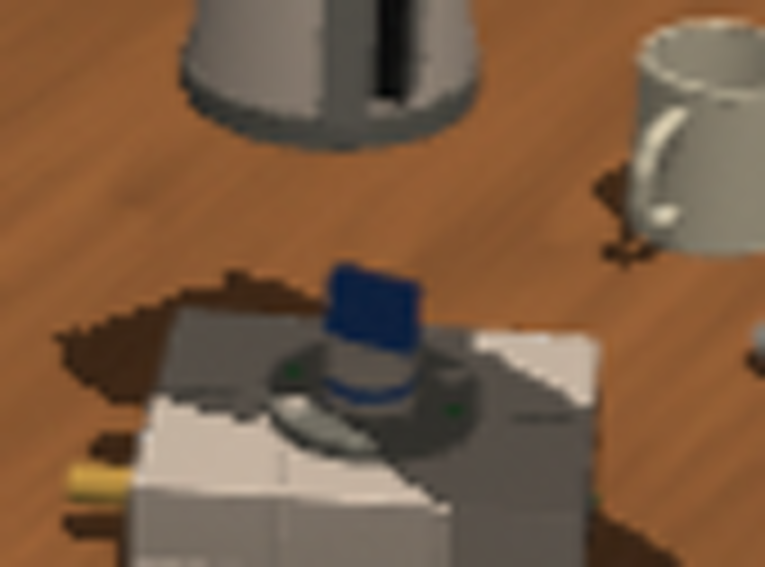

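The bar stands free at crop (372,308) with the gripper clear. I'll move the arm aside and check height, yaw and tilt with both cameras.

>>> move_arm(delta_pos=[[0,-0.3,-0.3],[-0.3,-0.8,-0.5],[-0.5,-1,-0.5],[-0.5,-1,-0.5]], turn=[0,0,0,0])

```text
clock: 27.12
position: [500.9, -19.9, 244.0]
orientation: [-0.0, 1.0, 0.01, -0.001]
wrist_force: [0.3, -0.8, 0.1]
finger_gap: 32.9
gripper_force: 0.0
```

>>> move_arm(delta_pos=[[0,-0.5,0],[0,-1,0],[0,-1,0]], turn=[0,0,0])

```text
clock: 27.5
position: [500.3, 80.3, 243.9]
orientation: [-0.0, 1.0, 0.011, -0.001]
wrist_force: [0.5, -1.0, 0.4]
finger_gap: 32.8
gripper_force: 0.0
```

Run:
```python
from fit import *
def bx(x,y,z0,yaw,tx,ty):
    Q=R.from_euler('xyz',[tx,ty,yaw]).as_matrix()
    return [np.array([x,y,z0])+Q@np.array([a,b,z]) for a in(-20,20) for b in(-7,7) for z in(50,80)]
s0=cv2.resize(cv2.imread('pics/side0.png')[:,:,::-1],(512,384),interpolation=cv2.INTER_AREA)
t0=cv2.resize(cv2.imread('pics/top0.png')[:,:,::-1],(512,384),interpolation=cv2.INTER_AREA)
save('side','side8.png');save('top','top8.png')
s1,t1=np.load('pics/side.npy'),np.load('pics/top.npy')
def run(n,im,p0,free,w=36):
    o=np.round(proj(n,[p0[0],p0[1],p0[2]+65])).astype(int)-w//2
    B=cv2.GaussianBlur(blueness(im[o[1]:o[1]+w,o[0]:o[0]+w]),(0,0),.7)
    k,l,st,ce=cv2.connectedComponentsWithStats((B>.3).astype(np.uint8))
    j=1+np.argmax(st[1:,4]);B=B*cv2.dilate((l==j).astype(np.uint8),np.ones((3,3)))
    def full(v): q=np.array(p0,float);q[free]=v;return q
    def cost(v):
        return ((cv2.GaussianBlur(soft(n,bx(*full(v)),o,w),(0,0),.9)-B)**2).sum()
    v0=np.array(p0,float)[free];st_=np.array([4,4,4,.2,.06,.06])[free]
    r=minimize(cost,v0,method='Nelder-Mead',options=dict(initial_simplex=np.vstack([v0]+[v0+np.eye(len(v0))[i]*st_[i] for i in range(len(v0))]),maxiter=600))
    print(n,free,full(r.x).round(3),round(r.fun,2))
# calibration at the start: (498.5,290.5) yaw -.47
run('side',s0,[498.5,290.5,20,-.47,0,0],[0,2,3])
run('side',s1,[549.3,-120,33,0,0,0],[0,2,3])
run('side',s1,[549.3,-120,33,0,0,0],[0,2,4,5])
run('top',t0,[498.5,290.5,20,-.47,0,0],[0,1,3])
run('top',t1,[549.3,-120,33,0,0,0],[0,1,3])
a=cv2.resize(s1[140:185,240:305],(390,270),interpolation=cv2.INTER_CUBIC)
b=cv2.resize(t1[170:230,258:328],(315,270),interpolation=cv2.INTER_CUBIC)
cv2.imwrite('pics/m8.png',np.hstack([a,b])[:,:,::-1])
```

```text
side [0, 2, 3] [499.142 290.5    22.463  -0.584   0.      0.   ] 5.39
side [0, 2, 3] [ 5.51242e+02 -1.20000e+02  3.39330e+01 -3.38000e-01  0.00000e+00
  0.00000e+00] 4.5
side [0, 2, 4, 5] [ 5.50206e+02 -1.20000e+02  3.28940e+01  0.00000e+00  1.70000e-02
  1.60000e-02] 6.21
top [0, 1, 3] [ 4.98347e+02  2.89860e+02  2.00000e+01 -4.27000e-01  0.00000e+00
  0.00000e+00] 6.69
top [0, 1, 3] [ 5.49460e+02 -1.20236e+02  3.30000e+01 -1.90000e-02  0.00000e+00
  0.00000e+00] 4.21
```

View pics/m8.png

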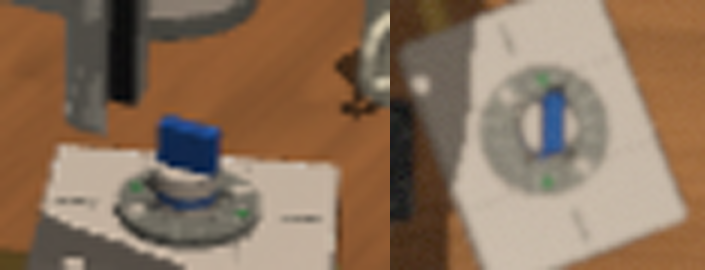

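The last view shows the bar lined up with the green dots: dots at crop (543,78) and (547,181), bar at (552,122). It fits at about 33 mm, upright and centred, with the arm clear. Handing in.

```bash
python3 -c "
from station import ticket
print(ticket.hand_in())"
```

```text
the job is handed in; nothing more can be done
None
```

The fresh blue cartridge is in the collar, turned to the stop, risen into its notches and released. My last measurement put its underside about 33 mm up and its bar in line with the green dots. The job is handed in, but the hand-in returned no verdict.

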